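Lock the tilt rest level with the layout block

TASK

Take the aluminium layout block, press the sprung tilt plate down with it near the plate's free edge until the plate lies level on its stop, and, keeping it down, slide the block along the edge under the steel keeper so that the block stays wedged there and the plate stays level when you let go. Press gently: the plate must never be loaded with more than 25 N. Leave the wooden fid and the nail tin where they are.

Things in the scene. Friction and masses are not known exactly. Their poses are not given: they have to be found in the camera images.
- board: Plywood board 150 x 180 x 12 mm fixed on the table, origin at its underside's centre; its y runs along the plate's hinge and free edge, -x is the free-edge side (towards the robot). The tilt rest sits on it exactly in x, y, but packed to a height that differs each time and is NOT measured: the level plate's top face is 32 to 48 mm above the table, to be found by feel.
- press_point (a point): Board frame (-39, -45, 0) mm, at table height: straight above it the block's centre can press the plate clear of the keeper. Level, the 8 mm aluminium plate spans board x -54..+41, y -75..+55 mm; hinge along y at x = +51. Pressed here it yields at about 4 N, needs about 7 N near level, then meets a springy stop where force climbs about 10 N per mm; never over 25 N on the plate.
- keeper_mouth (a point): Board frame (-39, +20, 0) mm, at table height, below the open lip of the keeper: a fixed steel bracket over the plate, x -58..-20, roof from y = +20 to a post whose inner face is at y = +60. Roof underside 20 mm, top 27 mm above the level plate's top. The block enters along +y, lengthwise, pressed level; its front end must pass the lip by over 15 mm (block centre at y 0..+25).
- tilt_plate (a joint): tilt of the plate in rad: 0 = level on its stop, 0.18 = sprung fully up (where it starts; free edge 19 mm higher); it rises again by itself when not held. With the block wedged beneath the keeper and let go it rests at about 0.02.
- layout_block: plain silver aluminium bar, 22 x 70 x 18 mm (x, y, z), with two small dark holes, 0.11 kg, loose on the table in front of the board; origin at the centre of its underside, long axis = its y. Grasp across the 22 mm width. Not to be confused with the tapered wooden fid.
- lead_fid: bystander: tapered brown wooden fid, 22 x 102 x 16 mm, loose near the block (either may be left or right); origin at the centre of its underside, long axis = its y
- tin: bystander: round tin of nails, diameter 61, 22 mm high, at the front right of the table; origin at the centre of its underside

How it is judged:
By the outcome, as a careful person would: the job done as asked, in the order asked, and still so for the second after the job is handed in, with the robot touching nothing.
It also fails if it takes over 58 s, if anything falls off the work surface, if the arm or the gripper's body presses on something with over 40 N, if the wrist force passes 120 N, or if a joint passes its speed limit or range.

ROBOT

A 6-joint arm with a two-finger parallel gripper is mounted at the origin on a cart in front of the work surface, level with it; the furniture and walls round the work are solid. World frame = base frame: x ahead of the robot, y to its left, z up, the work surface at z = 0. Lengths are in m, angles in rad, forces in N, time in s.
With the tool pointing down it reaches from about 0.225 to 0.875 m from the base axis. Payload 3.4 kg.
Tool frame: the origin (TCP) lies midway between the tips of the shut fingers; the grasp point (between the pads) lies 19 mm behind it; z points along the fingers, y is the line along which they close (so a half turn about z gives the same grasp; the last joint's range is limited). The gripper opens to 85 mm and grips with 20 to 120 N. Pads are 22 mm wide; open, the fingers measure 114 mm over their backs; the gripper's body (76 mm by 85 mm) begins 54 mm behind the grasp point. The pads swing forward as they close: fully open they stand 13 mm farther back than shut.
Start: joints at [1.102, 0.276, 1.505, -0, 1.361, -0.121], TCP at [0.196, 0.541, 0.231] pointing down, gripper open.
Joint ranges: [-2.89, 2.89], [-0.75, 2.08], [0.22, 2.7], [-1.18, 4.32], [0.11, 2.71], [-2.7, 2.7]. Speed limits (rad/s): [2.57, 2.57, 3.14, 3.14, 3.14, 3.14].

INTERFACE

Orientations are given as a unit quaternion [w, x, y, z].
In Python, from rig import * gives the robot as it stands.
- The arm moves only by the tool apply_moves, never from a script. Its argument "steps" is one flat list of numbers, 4 for each row, row after row: the shift along the world's x, y, z in cm, then the turn about the world's z in degrees. A call has 1 to 8 rows; each row is the pose to reach, as a shift and turn from the pose commanded when the call began; what a row does not reach only later rows make up. A row lasts 1/12 s, in which the tool goes at most 41.7 mm and 7.16 degrees, less where a joint would pass 70% of its speed; a pose out of reach is approached as far as the arm can. A call with a gripper value outside its range is refused whole. "jaw" is the closure in counts, from 0 (fully open) to 255 (shut), set as the call begins (left out, the last holds). The fingers move at their own pace and stop on an object; "newtons" is the grip in N (left out, the last holds). Time passes only in rows, so rows that repeat a pose let the fingers close. It gives the time, the measured TCP pose, the force, the opening and the grip force at its end, in the units of the state.
- get_state(): the state, without advancing time (a new reading comes with each control period).
- get_image(name): name is "side" or "top" or "wrist"; returns the picture (420x560x3 uint8, red, green, blue); there is no depth.
- calibration(name): a dict with "fx", "fy", "cx", "cy" (pixels), "xyz" and "rotation" of the camera in the world. Camera axes: x right, y up, looking along -z (the intrinsics and any distortion apply to the point x, -y, -z); pixel columns grow to the right and rows downward; lengths in m; the calibration is good to about 2 mm. A picture is of the moment at which its call begins: read the wrist's pose just before it. calibration takes no time and is no camera call; for the wrist camera it gives the pose at the moment of the call.
- sign_off(): hands the job in; it is judged then, once.
The state is a dict: "clock": time; "qpos": joint angles; "qd": joint speeds; "effort": joint torques, N m; "position": TCP position; "ee_rot": TCP orientation; "contact_force": force on the tool from outside, world axes, zero at the start; "moment": the same for the moment, N m; "width": finger opening in m; "gripper_force": force on a finger pad.
Only numpy, scipy, OpenCV 4.12 (cv2) and the standard library are available. Lean on these libraries where they do the work, as an engineer would, in place of code of your own. Each camera call takes 0.05 s, during which the arm holds its last target. There are 200 camera calls.

## Working session

There is one attempt and no reset: what is moved stays moved. The work goes in short steps, Python scripts to look and compute and a tool call to move; the robot and the scene stay as the last step left them, time stands still between calls to the robot, and variables do not carry over. Pictures are saved under pics/ and viewed, at most 10 in all, crops included, and the job is handed in when it is done.

Besides the shell and the picture viewer there is one more tool, called after "Request:" by a JSON object that holds its "fn" and its "kwargs". apply_moves: Moves the arm, as the interface text tells. Its arguments: {"type":"object","properties":{"steps":{"type":"array","items":{"type":"number"}},"jaw":{"type":"number"},"newtons":{"type":"number"}},"required":["steps"]}

```bash
ls; mkdir -p pics
python3 - <<'E'
from rig import *
import cv2
for n in("top","side"):
    im=get_image(n); cv2.imwrite(f"pics/{n}0.png",im[:,:,::-1]); print(n,calibration(n))
s=get_state(); print({k:s[k] for k in("clock","position","ee_rot","contact_force","width")})
E
```

```text
pics
top {'fx': 522.9221035525351, 'fy': 522.9221035525351, 'cx': 290.00878986915217, 'cy': 209.757131435987, 'xyz': array([ 0.4850221 , -0.11964924,  0.98650632]), 'rotation': array([ 0.71411894,  0.00559047, -0.03261563, -0.69924181])}
side {'fx': 469.8898390124119, 'fy': 469.8898390124119, 'cx': 278.06825784471766, 'cy': 208.59755302876366, 'xyz': array([0.37532923, 0.69377116, 0.56139835]), 'rotation': array([-0.08861674, -0.04204117,  0.5031343 ,  0.85862418])}
{'clock': 0.1, 'position': array([0.19575198, 0.54014891, 0.23052706]), 'ee_rot': array([-2.45881202e-04,  1.73010637e-01,  9.84919614e-01, -7.82924804e-04]), 'contact_force': array([ 0.35458374,  0.12777434, -0.13898041]), 'width': 0.08510441099132743}
```

View pics/top0.png

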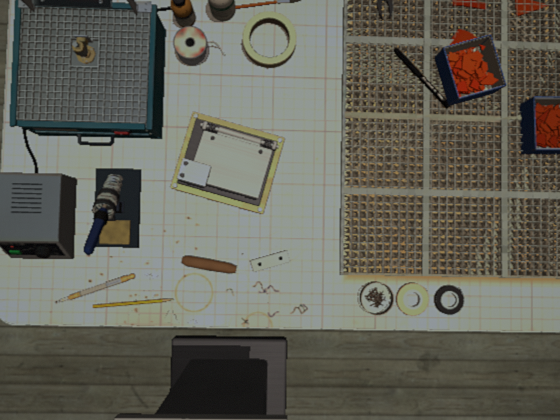

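View pics/side0.png

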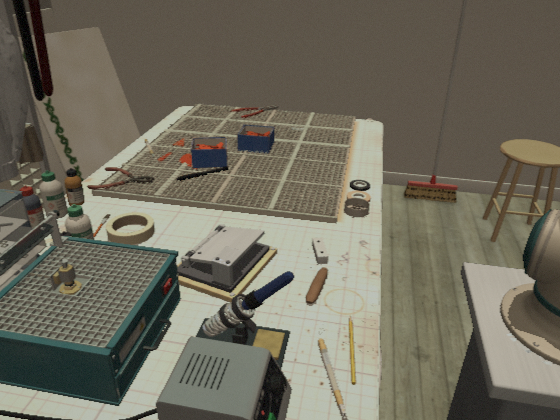

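The top view shows the board with its corners near (195,113), (285,137), (265,213) and (172,188). The white keeper is at its left (+y), around (195,173). The block, with two holes, is at (270,261), the fid at (209,264) and the tin at (376,297).

```bash
cat > h.py <<'E'
import numpy as np, cv2
from scipy.spatial.transform import Rotation as R
def rot(q): return R.from_quat([q[1],q[2],q[3],q[0]])
def ray(c,u,v):
    d=np.array([(u-c["cx"])/c["fx"],-(v-c["cy"])/c["fy"],-1.]); return np.array(c["xyz"]),rot(c["rotation"]).apply(d)
def onz(c,u,v,z):
    o,d=ray(c,u,v); return o+d*(z-o[2])/d[2]
def proj(c,p):
    q=rot(c["rotation"]).inv().apply(np.array(p)-c["xyz"]); return np.array([c["cx"]+c["fx"]*q[0]/-q[2],c["cy"]-c["fy"]*q[1]/-q[2]])
E
python3 - <<'E'
import cv2
from h import *
im=cv2.imread("pics/top0.png")
c=im[100:285,160:300]; cv2.imwrite("pics/crop1.png",cv2.resize(c,None,fx=4,fy=3.2,interpolation=cv2.INTER_CUBIC) if 0 else cv2.resize(c,(450,595),interpolation=cv2.INTER_CUBIC))
hsv=cv2.cvtColor(im,cv2.COLOR_BGR2HSV)
for p in [(190,150),(178,180),(230,207),(230,160),(255,262),(270,261),(240,240),(209,264),(195,172),(300,240)]: print(p,im[p[1],p[0]],hsv[p[1],p[0]])
E
```

```text
(190, 150) [65 68 72] [13 25 72]
(178, 180) [37 43 44] [26 41 44]
(230, 207) [154 155 147] [ 86  13 155]
(230, 160) [143 153 147] [ 48  17 153]
(255, 262) [140 155 147] [ 46  25 155]
(270, 261) [140 154 147] [ 45  23 154]
(240, 240) [153 154 146] [ 86  13 154]
(209, 264) [45 68 98] [ 13 138  98]
(195, 172) [154 154 147] [ 90  12 154]
(300, 240) [146 154 146] [ 60  13 154]
```

View pics/crop1.png

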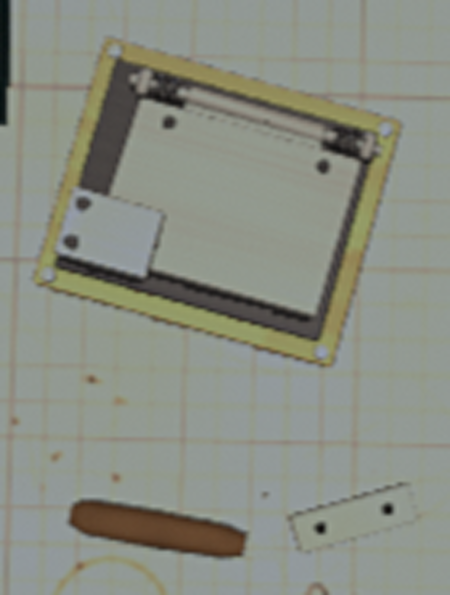

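The crop shows the board's yellow rim with corners at about crop (108,37), (401,121), (330,366) and (35,282), and the keeper at (115,233). The pale block spans (289,483)–(419,553), with holes at (321,528) and (388,509).

Run:
```python
from rig import *
from h import *
im=cv2.imread("pics/top0.png"); C=calibration("top")
hsv=cv2.cvtColor(im,cv2.COLOR_BGR2HSV)
m=cv2.inRange(hsv,(20,60,80),(35,255,255)); 
k=np.zeros_like(m); k[105:222,165:292]=m[105:222,165:292]
pts=cv2.findNonZero(k); n,l,st,_=cv2.connectedComponentsWithStats(k); i=1+np.argmax(st[1:,4]); k=(l==i).astype(np.uint8)
pts=cv2.findNonZero(k); hull=cv2.convexHull(pts); 
W=np.array([onz(C,u,v,.012)[:2] for u,v in hull[:,0,:]]).astype(np.float32)
r=cv2.minAreaRect(W); print("auto",r, cv2.boxPoints(r))
s=140/450
f=lambda x,y:(x*s+160-.35,y*185/595+100-.35)
print("manual"); P=np.array([onz(C,*f(*p),.012)[:2] for p in[(108,37),(401,121),(330,366),(35,282)]]);print(P,P.mean(0)); 
ys=(P[0]+P[3]-P[1]-P[2]); print("yaw",np.degrees(np.arctan2(ys[1],ys[0]))-90)
B=np.array([onz(C,*f(*p),.018)[:2] for p in[(289,516),(408,483),(419,519),(300,553)]]); print(B,B.mean(0))
H=np.array([onz(C,*f(*p),.018)[:2] for p in[(321,528),(388,509)]]); print(H,H.mean(0)); d=H[0]-H[1]; print(np.linalg.norm(d),"yaw",np.degrees(np.arctan2(d[1],d[0]))-90)
d=B[0]+B[3]-B[1]-B[2]; print("blk yaw edges",np.degrees(np.arctan2(d[1],d[0]))-90, np.linalg.norm(d)/2)
Fd=np.array([onz(C,*f(*p),.016)[:2] for p in[(70,512),(245,543)]]);print("fid",Fd)
g=get_state();print(rot(g["ee_rot"]).as_matrix().round(3))
```

```text
auto ((0.624114453792572, -0.0375605970621109), (0.1797025352716446, 0.14989453554153442), 75.47115325927734) [[ 0.5290231  -0.10573673]
 [ 0.6741243  -0.14334038]
 [ 0.7192058   0.03061553]
 [ 0.5741046   0.06821918]]
manual
[[ 0.71907554  0.02864137]
 [ 0.67442571 -0.14312198]
 [ 0.53012632 -0.10491584]
 [ 0.57491531  0.06622186]] [ 0.62463572 -0.03829365]
yaw -14.61874264824553
[[ 0.44340096 -0.08352193]
 [ 0.46354181 -0.15132216]
 [ 0.44305424 -0.1580628 ]
 [ 0.42243952 -0.09031087]] [ 0.44310913 -0.12080444]
[[ 0.4368926  -0.10197913]
 [ 0.44844404 -0.14013706]] [ 0.44266832 -0.1210581 ]
0.0398680780930612 yaw 16.842488182545097
blk yaw edges 16.734105671804045 0.07077324160695507
fid [[ 0.4432966   0.04139608]
 [ 0.42745538 -0.05867177]]
[[-0.94   0.341 -0.001]
 [ 0.341  0.94  -0.001]
 [ 0.    -0.002 -1.   ]]
```

Request:
{"fn": "apply_moves", "kwargs": {"steps": [4, -11, 0, -7, 8, -22, 0, -14, 12, -33, 0, -21, 12, -33, 0, -28, 12, -33, 0, -35, 12, -33, 0, -42, 12, -33, 0, -49, 12, -33, 0, -53.2], "jaw": 0, "newtons": 60}}

```text
clock: 0.77
position: [0.3097, 0.2254, 0.2311]
ee_rot: [0.0, 0.597, 0.802, -0.0]
contact_force: [-0.0, 0.1, 0.7]
width: 0.0853
gripper_force: 0.0
```

Request:
{"fn": "apply_moves", "kwargs": {"steps": [13.2, -34.8, -7, 0, 13.2, -34.8, -7, 0, 13.2, -34.8, -7, 0, 13.2, -34.8, -7, 0, 13.2, -34.8, -7, 0, 13.2, -34.8, -7, 0, 13.2, -34.8, -7, 0, 13.2, -34.8, -7, 0]}}

```text
clock: 1.43
position: [0.426, -0.081, 0.1693]
ee_rot: [-0.0, 0.596, 0.803, 0.0]
contact_force: [1.6, 1.7, -0.6]
width: 0.0853
gripper_force: 0.0
```

Request:
{"fn": "apply_moves", "kwargs": {"steps": [0, 0, 0, 0, 0, 0, 0, 0, 0, 0, 0, 0]}}

```text
clock: 1.68
position: [0.4253, -0.0787, 0.1692]
ee_rot: [-0.001, 0.596, 0.803, -0.0]
contact_force: [0.6, -0.5, -0.0]
width: 0.0851
gripper_force: 0.0
```

```bash
cat > w.py <<'E'
import sys
from rig import *
from h import *
s=get_state(); C=calibration("wrist"); im=get_image("wrist"); cv2.imwrite(f"pics/{sys.argv[1]}.png",im[:,:,::-1])
M=rot(s["ee_rot"]).as_matrix(); print(s["clock"],s["position"].round(4),"tool y deg",np.degrees(np.arctan2(M[1,1],M[0,1])),s["contact_force"].round(2),s["width"]); print(C)
print("proj block corners", [proj(C,p).round(0) for p in [(.4434,-.0835,.018),(.4635,-.1513,.018),(.443,-.158,.018),(.4224,-.0903,.018)]])
E
python3 w.py w1
```

```text
1.6833 [ 0.4253 -0.0787  0.1692] tool y deg 16.80445463127139 [ 0.63 -0.48 -0.02] 0.08511450595604465
{'fx': 300.203006384591, 'fy': 300.203006384591, 'cx': 277.24440309944856, 'cy': 201.60648953713041, 'xyz': array([0.40060793, 0.00119702, 0.31113383]), 'rotation': array([ 0.97552701, -0.16415808, -0.02321845,  0.14443023])}
proj block corners [array([294., 194.]), array([292., 255.]), array([273., 256.]), array([272., 195.])]
```

View pics/w1.png

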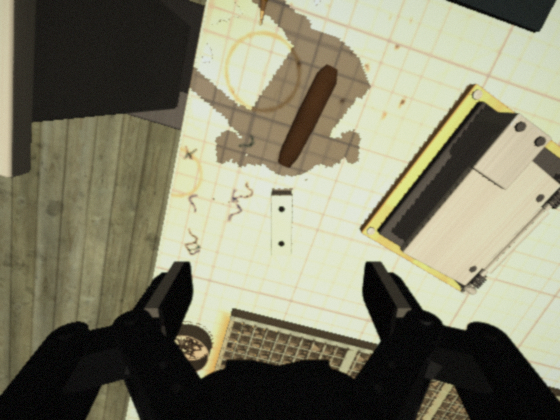

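The wrist view shows the block at (281,228), aligned with the image vertical and between the fingers, whose tips are at x 190 and 364. This agrees with the projection to 1–2 mm.

Request:
{"fn": "apply_moves", "kwargs": {"steps": [1.2, -3, -1, 0, 2.27, -5.93, -3, 0, 2.27, -5.93, -6, 0, 2.27, -5.93, -9, 0, 2.27, -5.93, -10, 0, 2.27, -5.93, -11, 0, 2.27, -5.93, -11, 0, 2.27, -5.93, -11, 0]}}

```text
clock: 2.4
position: [0.4485, -0.1368, 0.0598]
ee_rot: [-0.0, 0.595, 0.804, 0.0]
contact_force: [-0.9, -0.0, 0.2]
width: 0.0855
gripper_force: 0.0
```

```bash
python3 w.py w2
```

```text
2.4 [ 0.4485 -0.1368  0.0598] tool y deg 16.997020828575227 [-0.88 -0.01  0.17] 0.08551229953067994
{'fx': 300.203006384591, 'fy': 300.203006384591, 'cx': 277.24440309944856, 'cy': 201.60648953713041, 'xyz': array([ 0.42331146, -0.0568348 ,  0.20166536]), 'rotation': array([ 0.97520422, -0.16455099, -0.02400167,  0.14602611])}
proj block corners [array([296., 152.]), array([293., 254.]), array([262., 255.]), array([260., 152.])]
```

View pics/w2.png

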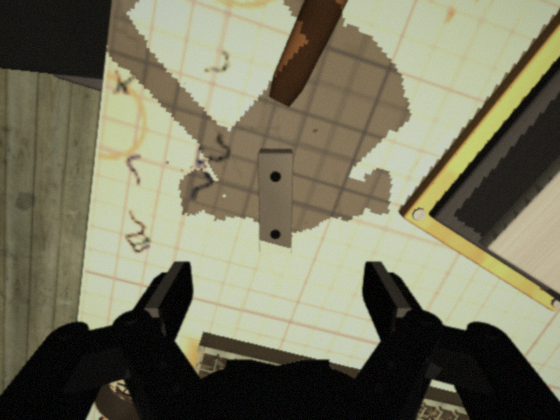

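The block is at x 258–293, with holes at (275,176) and (275,234). It sits about 1 mm left of the prediction, so I'll nudge x and descend.

Request:
{"fn": "apply_moves", "kwargs": {"steps": [-0.1, 0, -2, 0, -0.1, 0, -3.5, 0, -0.1, 0, -4.5, 0, -0.1, 0, -5.2, 0, -0.1, 0, -5.6, 0, -0.1, 0, -5.6, 0, -0.1, 0, -5.6, 0]}}

```text
clock: 3.03
position: [0.4483, -0.1383, 0.0043]
ee_rot: [0.001, 0.596, 0.803, 0.0]
contact_force: [-0.7, -0.2, -0.5]
width: 0.0854
gripper_force: 0.0
```

Request:
{"fn": "apply_moves", "kwargs": {"steps": [0, 0, 0, 0, 0, 0, 0, 0, 0, 0, 0, 0, 0, 0, 0, 0, 0, 0, 0, 0, 0, 0, 0, 0, 0, 0, 0, 0, 0, 0, 0, 0], "jaw": 255, "newtons": 70}}

```text
clock: 3.7
position: [0.4479, -0.1384, 0.0042]
ee_rot: [0.0, 0.596, 0.803, 0.0]
contact_force: [-1.4, -0.0, 6.6]
width: 0.0206
gripper_force: 69.5
```

Request:
{"fn": "apply_moves", "kwargs": {"steps": [0, 0, 2, 0, 0, 0, 5, 0, 1, 0.5, 8, -5, 3, 1.5, 10.1, -11, 6, 2.5, 10.1, -18, 9, 4, 10.1, -25, 12.3, 4.9, 10.1, -31.4, 12.3, 4.9, 10.1, -31.4]}}

```text
clock: 4.37
position: [0.5778, -0.0881, 0.1049]
ee_rot: [0.003, 0.791, 0.611, 0.003]
contact_force: [0.7, -1.0, -0.8]
width: 0.0205
gripper_force: 68.9
```

Request:
{"fn": "apply_moves", "kwargs": {"steps": [0, 0, 0, 0, 0, 0, 0, 0]}}

```text
clock: 4.53
position: [0.5696, -0.089, 0.1037]
ee_rot: [-0.001, 0.79, 0.613, -0.001]
contact_force: [0.1, -0.3, -1.5]
width: 0.0203
gripper_force: 68.9
```

```bash
python3 w.py w3
python3 - <<'E'
from rig import *
from h import *
cv2.imwrite("pics/top3.png",cv2.resize(get_image("top")[90:290,150:390,::-1],None,fx=3,fy=3,interpolation=cv2.INTER_CUBIC))
E
```

```text
4.5333 [ 0.5696 -0.089   0.1037] tool y deg -14.452504664370185 [ 0.06 -0.27 -1.54] 0.020290537367486518
{'fx': 300.203006384591, 'fy': 300.203006384591, 'cx': 277.24440309944856, 'cy': 201.60648953713041, 'xyz': array([ 0.59044731, -0.008041  ,  0.24549464]), 'rotation': array([ 0.97819915, -0.16535495,  0.0221918 , -0.12365957])}
proj block corners [array([130., 236.]), array([181., 297.]), array([163., 307.]), array([111., 248.])]
```

View pics/w3.png

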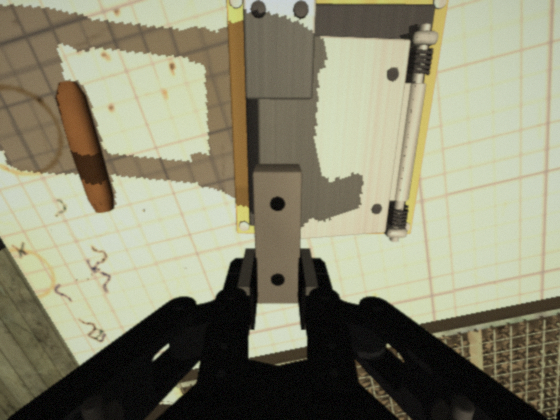

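The block is held straight, with holes at (278,203) and (278,279). The keeper is ahead at (281,60), with its lip at row 98, and board screws show at (236,3), (439,3) and (243,225).

Run:
```python
from rig import *
from h import *
C=calibration("wrist"); s=get_state()
c0=np.array([.6242,-.0378]); a=np.radians(-14.55); Rb=np.array([[np.cos(a),-np.sin(a)],[np.sin(a),np.cos(a)]])
bf=lambda p:((np.array(p[:2])-c0)@Rb*1000).round(1)
zt=s["position"][2]-.0042+.018
h=[onz(C,278,203,zt),onz(C,278,279,zt)]; print("holes",h,bf(h[0]),bf(h[1]),"ctr",bf((h[0]+h[1])/2),"tcp",bf(s["position"]))
print("front corners",bf(onz(C,254,171,zt)),bf(onz(C,300,171,zt)))
for p in[(236,3),(439,3),(243,225)]: print("screw",bf(onz(C,*p,.012)))
T=calibration("top")
for p in[(115,49),(386,128),(322,352),(48,275)]: print("screw top",bf(onz(T,p[0]*140/450+159.65,p[1]*185/595+99.65,.012)))
for z in(.059,.075): print("keeper lip corners",z,[bf(onz(C,*p,z)) for p in[(247,98),(311,98)]])
```

```text
holes [array([ 0.57881136, -0.05223054,  0.11794819]), array([ 0.56883197, -0.09092899,  0.11794819])] [-40.3 -25.4] [-40.2 -65.3] ctr [-40.3 -45.4] tcp [-40.3 -63.7]
front corners [-50.8 -10.6] [-30.7 -10.6]
screw [-68.6  79.4]
screw [67.4 79.4]
screw [-69.9 -82.7]
screw top [69.5 82.3]
screw top [ 68.7 -82. ]
screw top [-67.6 -81.9]
screw top [-67.9  82.3]
keeper lip corners 0.059 [array([-58.6,  19.3]), array([-20.9,  19.3])]
keeper lip corners 0.075 [array([-57. ,  19.4]), array([-22.6,  19.4])]
```

Request:
{"fn": "apply_moves", "kwargs": {"steps": [0, 0, -1.5, 0, 0, 0, -2.5, 0, 0, 0, -2.9, 0, 0, 0, -2.9, 0, 0, 0, -2.9, 0]}}

```text
clock: 5.05
position: [0.5703, -0.0894, 0.0755]
ee_rot: [-0.0, 0.791, 0.612, -0.0]
contact_force: [0.4, -0.3, -0.9]
width: 0.0201
gripper_force: 69.0
```

Request:
{"fn": "apply_moves", "kwargs": {"steps": [0, 0, -0.1, 0, 0, 0, -0.2, 0, 0, 0, -0.3, 0, 0, 0, -0.4, 0, 0, 0, -0.4, 0]}}

```text
clock: 5.47
position: [0.5708, -0.0892, 0.0717]
ee_rot: [0.0, 0.791, 0.612, 0.0]
contact_force: [0.2, 0.5, -1.4]
width: 0.0199
gripper_force: 69.0
```

Request:
{"fn": "apply_moves", "kwargs": {"steps": [0, 0, -0.1, 0, 0, 0, -0.2, 0, 0, 0, -0.3, 0, 0, 0, -0.4, 0, 0, 0, -0.4, 0]}}

```text
clock: 5.88
position: [0.5706, -0.0892, 0.0674]
ee_rot: [-0.0, 0.791, 0.612, -0.0]
contact_force: [0.6, 0.4, -1.6]
width: 0.0199
gripper_force: 69.0
```

Request:
{"fn": "apply_moves", "kwargs": {"steps": [0, 0, -0.1, 0, 0, 0, -0.2, 0, 0, 0, -0.3, 0, 0, 0, -0.3, 0]}}

```text
clock: 6.22
position: [0.5706, -0.0892, 0.0645]
ee_rot: [-0.0, 0.791, 0.612, -0.0]
contact_force: [0.0, -0.2, -1.0]
width: 0.0203
gripper_force: 69.0
```

Request:
{"fn": "apply_moves", "kwargs": {"steps": [0, 0, -0.1, 0, 0, 0, -0.2, 0, 0, 0, -0.3, 0, 0, 0, -0.3, 0]}}

```text
clock: 6.55
position: [0.5706, -0.0892, 0.0615]
ee_rot: [-0.0, 0.791, 0.612, -0.0]
contact_force: [-0.6, 0.4, -1.1]
width: 0.0201
gripper_force: 69.0
```

Request:
{"fn": "apply_moves", "kwargs": {"steps": [0, 0, -0.1, 0, 0, 0, -0.2, 0, 0, 0, -0.3, 0, 0, 0, -0.3, 0]}}

```text
clock: 6.88
position: [0.5707, -0.0892, 0.0589]
ee_rot: [0.0, 0.791, 0.612, 0.0]
contact_force: [-1.6, 1.0, 3.3]
width: 0.0198
gripper_force: 69.5
```

Request:
{"fn": "apply_moves", "kwargs": {"steps": [0, 0, -0.2, 0, 0, 0, -0.4, 0, 0, 0, -0.6, 0, 0, 0, -0.8, 0, 0, 0, -1, 0, 0, 0, -1.1, 0, 0, 0, -1.1, 0]}}

```text
clock: 7.47
position: [0.5705, -0.0891, 0.0473]
ee_rot: [-0.0, 0.791, 0.612, -0.0]
contact_force: [-2.4, 1.2, 4.8]
width: 0.0202
gripper_force: 69.7
```

Request:
{"fn": "apply_moves", "kwargs": {"steps": [0, 0, -0.05, 0, 0, 0, -0.1, 0, 0, 0, -0.1, 0]}}

```text
clock: 7.72
position: [0.5707, -0.0892, 0.0467]
ee_rot: [-0.0, 0.791, 0.612, -0.0]
contact_force: [-2.0, 0.5, 4.7]
width: 0.02
gripper_force: 69.7
```

Request:
{"fn": "apply_moves", "kwargs": {"steps": [0, 0, -0.05, 0, 0, 0, -0.1, 0, 0, 0, -0.1, 0]}}

```text
clock: 7.97
position: [0.5707, -0.0893, 0.0457]
ee_rot: [0.0, 0.791, 0.612, -0.0]
contact_force: [-2.8, 0.8, 4.9]
width: 0.0205
gripper_force: 69.7
```

Request:
{"fn": "apply_moves", "kwargs": {"steps": [0, 0, -0.05, 0, 0, 0, -0.1, 0, 0, 0, -0.1, 0]}}

```text
clock: 8.22
position: [0.5707, -0.0892, 0.0448]
ee_rot: [0.0, 0.791, 0.612, 0.0]
contact_force: [-2.2, 0.3, 6.4]
width: 0.0201
gripper_force: 69.8
```

Request:
{"fn": "apply_moves", "kwargs": {"steps": [0, 0, -0.05, 0, 0, 0, -0.05, 0, 0, 0, -0.05, 0]}}

```text
clock: 8.47
position: [0.5708, -0.0893, 0.0443]
ee_rot: [0.0, 0.791, 0.612, 0.0]
contact_force: [-2.2, 0.8, 6.0]
width: 0.02
gripper_force: 69.8
```

Request:
{"fn": "apply_moves", "kwargs": {"steps": [0, 0, -0.05, 0, 0, 0, -0.05, 0, 0, 0, -0.05, 0]}}

```text
clock: 8.72
position: [0.5708, -0.0893, 0.0438]
ee_rot: [0.0, 0.791, 0.612, 0.0]
contact_force: [-1.9, -0.0, 5.4]
width: 0.02
gripper_force: 69.8
```

Request:
{"fn": "apply_moves", "kwargs": {"steps": [0, 0, -0.05, 0, 0, 0, -0.05, 0, 0, 0, -0.05, 0]}}

```text
clock: 8.97
position: [0.5708, -0.0893, 0.0433]
ee_rot: [0.0, 0.791, 0.612, 0.0]
contact_force: [-1.8, 0.7, 5.2]
width: 0.0198
gripper_force: 69.8
```

Request:
{"fn": "apply_moves", "kwargs": {"steps": [0, 0, -0.05, 0, 0, 0, -0.05, 0, 0, 0, -0.05, 0]}}

```text
clock: 9.22
position: [0.5709, -0.0893, 0.0429]
ee_rot: [0.0, 0.791, 0.612, 0.0]
contact_force: [-2.4, 1.3, 5.6]
width: 0.02
gripper_force: 69.8
```

Request:
{"fn": "apply_moves", "kwargs": {"steps": [0, 0, -0.05, 0, 0, 0, -0.05, 0, 0, 0, -0.05, 0]}}

```text
clock: 9.47
position: [0.5709, -0.0893, 0.0427]
ee_rot: [0.0, 0.791, 0.612, 0.0]
contact_force: [-3.6, 1.1, 7.3]
width: 0.0199
gripper_force: 70.2
```

Request:
{"fn": "apply_moves", "kwargs": {"steps": [0, 0, -0.05, 0, 0, 0, -0.05, 0, 0, 0, -0.05, 0]}}

```text
clock: 9.72
position: [0.5709, -0.0893, 0.0427]
ee_rot: [0.0, 0.791, 0.612, 0.0]
contact_force: [-4.3, 1.3, 8.9]
width: 0.0201
gripper_force: 70.5
```

Request:
{"fn": "apply_moves", "kwargs": {"steps": [0, 0, -0.05, 0, 0, 0, -0.05, 0, 0, 0, -0.05, 0]}}

```text
clock: 9.97
position: [0.5709, -0.0893, 0.0426]
ee_rot: [0.0, 0.791, 0.612, 0.0]
contact_force: [-4.2, 1.0, 13.9]
width: 0.0202
gripper_force: 70.9
```

Request:
{"fn": "apply_moves", "kwargs": {"steps": [0.025, 0.097, 0, 0, 0.075, 0.29, 0, 0, 0.15, 0.58, 0, 0, 0.226, 0.871, 0, 0, 0.301, 1.161, 0, 0, 0.377, 1.452, 0, 0, 0.452, 1.742, 0, 0, 0.502, 1.936, 0, 0]}}

```text
clock: 10.63
position: [0.5782, -0.072, 0.0427]
ee_rot: [0.003, 0.791, 0.612, 0.001]
contact_force: [-1.7, -5.2, 8.8]
width: 0.02
gripper_force: 70.3
```

```bash
python3 w.py w4
```

```text
10.6333 [ 0.5782 -0.072   0.0427] tool y deg -14.470938802631396 [-1.7  -5.21  8.76] 0.02000058461666131
{'fx': 300.203006384591, 'fy': 300.203006384591, 'cx': 277.24440309944856, 'cy': 201.60648953713041, 'xyz': array([0.59791713, 0.00960388, 0.18427613]), 'rotation': array([ 0.97788155, -0.16707201,  0.01796339, -0.12454692])}
proj block corners [array([ 85., 302.]), array([152., 371.]), array([130., 383.]), array([ 61., 317.])]
```

View pics/w4.png

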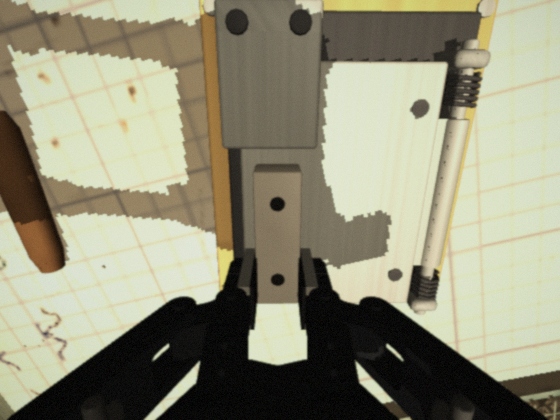

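The block is in front of the lip: its front edge is at row 168 and the lip at row 148. It sits about 3 mm to the hinge side of the keeper's centreline (277 against 272). I'll let it settle first.

Request:
{"fn": "apply_moves", "kwargs": {"steps": [0, 0, 0, 0, 0, 0, 0, 0, 0, 0, 0, 0]}}

```text
clock: 10.93
position: [0.5783, -0.0716, 0.0427]
ee_rot: [0.003, 0.791, 0.612, 0.001]
contact_force: [-1.5, -3.1, 8.4]
width: 0.02
gripper_force: 70.2
```

Request:
{"fn": "apply_moves", "kwargs": {"steps": [-0.1, 0.1, 0, 0, -0.15, 0.3, 0, 0, -0.15, 0.6, 0, 0, -0.08, 0.9, 0, 0, 0, 1.2, 0, 0, 0.07, 1.5, 0, 0, 0.15, 1.8, 0, 0, 0.15, 1.8, 0, 0]}}

```text
clock: 11.6
position: [0.58, -0.0534, 0.0427]
ee_rot: [0.003, 0.791, 0.612, 0.001]
contact_force: [-0.5, -2.3, 9.2]
width: 0.0207
gripper_force: 70.2
```

Request:
{"fn": "apply_moves", "kwargs": {"steps": [0.05, 0.2, 0, 0, 0.12, 0.48, 0, 0, 0.2, 0.77, 0, 0, 0.28, 1.06, 0, 0, 0.35, 1.35, 0, 0, 0.43, 1.65, 0, 0, 0.5, 1.94, 0, 0, 0.56, 2.15, 0, 0]}}

```text
clock: 12.27
position: [0.5854, -0.0323, 0.0427]
ee_rot: [0.003, 0.791, 0.612, 0.001]
contact_force: [-0.7, -5.1, 9.2]
width: 0.02
gripper_force: 70.2
```

Request:
{"fn": "apply_moves", "kwargs": {"steps": [0, 0, 0, 0, 0, 0, 0, 0]}}

```text
clock: 12.43
position: [0.5855, -0.032, 0.0428]
ee_rot: [0.003, 0.791, 0.612, 0.001]
contact_force: [-0.6, -3.1, 8.5]
width: 0.0203
gripper_force: 70.2
```

```bash
python3 w.py w5
```

```text
12.4333 [ 0.5855 -0.032   0.0428] tool y deg -14.480529957630056 [-0.65 -3.08  8.51] 0.020294481103309458
{'fx': 300.203006384591, 'fy': 300.203006384591, 'cx': 277.24440309944856, 'cy': 201.60648953713041, 'xyz': array([0.60519667, 0.04944876, 0.18437955]), 'rotation': array([ 0.97796601, -0.16649502,  0.01780981, -0.12467838])}
proj block corners [array([101., 350.]), array([163., 411.]), array([142., 422.]), array([ 78., 363.])]
```

View pics/w5.png

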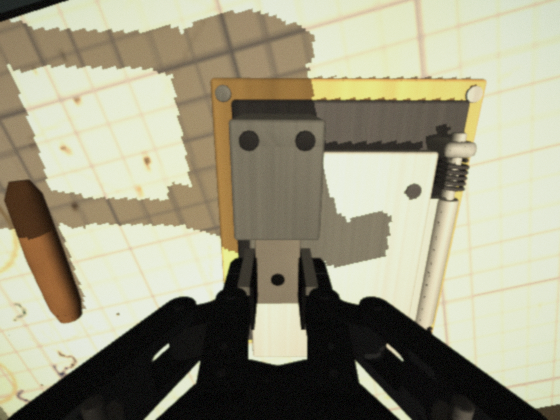

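The block is under the keeper: lip at row 240, rear hole still at (278,279), so it hasn't slipped in the grip. I'll ease off the load, then release.

Request:
{"fn": "apply_moves", "kwargs": {"steps": [0, 0, 0.1, 0, 0, 0, 0.2, 0, 0, 0, 0.3, 0, 0, 0, 0.3, 0]}}

```text
clock: 12.82
position: [0.585, -0.0312, 0.0447]
ee_rot: [0.002, 0.791, 0.612, 0.001]
contact_force: [2.0, -1.9, 5.1]
width: 0.0202
gripper_force: 69.8
```

Request:
{"fn": "apply_moves", "kwargs": {"steps": [0, 0, 0.05, 0, 0, 0, 0.1, 0, 0, 0, 0.1, 0]}}

```text
clock: 13.07
position: [0.5845, -0.0308, 0.0449]
ee_rot: [0.001, 0.791, 0.612, 0.001]
contact_force: [5.1, -3.8, -1.2]
width: 0.0199
gripper_force: 69.0
```

Request:
{"fn": "apply_moves", "kwargs": {"steps": [0, 0, 0.05, 0, 0, 0, 0.1, 0, 0, 0, 0.1, 0]}}

```text
clock: 13.32
position: [0.5844, -0.0308, 0.045]
ee_rot: [0.001, 0.791, 0.612, 0.001]
contact_force: [5.4, -3.8, -6.3]
width: 0.0201
gripper_force: 69.1
```

Request:
{"fn": "apply_moves", "kwargs": {"steps": [0.05, -0.05, -0.05, 0, 0.1, -0.1, -0.1, 0, 0.1, -0.1, -0.1, 0]}}

```text
clock: 13.57
position: [0.5844, -0.0309, 0.0449]
ee_rot: [-0.0, 0.791, 0.612, 0.001]
contact_force: [4.9, 1.0, -1.4]
width: 0.0202
gripper_force: 69.8
```

Request:
{"fn": "apply_moves", "kwargs": {"steps": [0, 0, 0, 0, 0, 0, 0, 0, 0, 0, 0, 0, 0, 0, 0, 0, 0, 0, 0, 0, 0, 0, 0, 0], "jaw": 100}}

```text
clock: 14.07
position: [0.5835, -0.0313, 0.0452]
ee_rot: [-0.0, 0.791, 0.612, -0.0]
contact_force: [-1.1, -0.9, 0.0]
width: 0.0517
gripper_force: 0.0
```

Request:
{"fn": "apply_moves", "kwargs": {"steps": [0, 0, 0.5, 0, 0, 0, 1.5, 0, 0, 0, 3.5, 0, 0, 0, 6, 0, -0.5, -2, 9, 0, -1.5, -5, 11, 0, -2, -8, 12, 0, -2, -8, 12, 0]}}

```text
clock: 14.73
position: [0.5653, -0.1167, 0.1697]
ee_rot: [0.005, 0.792, 0.611, 0.001]
contact_force: [1.4, -0.0, 0.3]
width: 0.0521
gripper_force: 0.0
```

Run:
```python
from rig import *
from h import *
a=get_image("top")[90:290,150:390,::-1]; b=get_image("side")[210:350,160:360,::-1]; 
b=cv2.resize(b,(400,280),interpolation=cv2.INTER_CUBIC); a=cv2.resize(a,(400,333),interpolation=cv2.INTER_CUBIC)
w=cv2.resize(get_image("wrist")[:,:,::-1],(400,300),interpolation=cv2.INTER_AREA)
o=np.zeros((600,800,3),np.uint8); o[:333,:400]=a; o[:280,400:]=b; o[300:,400:]=w; cv2.imwrite("pics/fin.png",o)
```

```text
(no output)
```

View pics/fin.png

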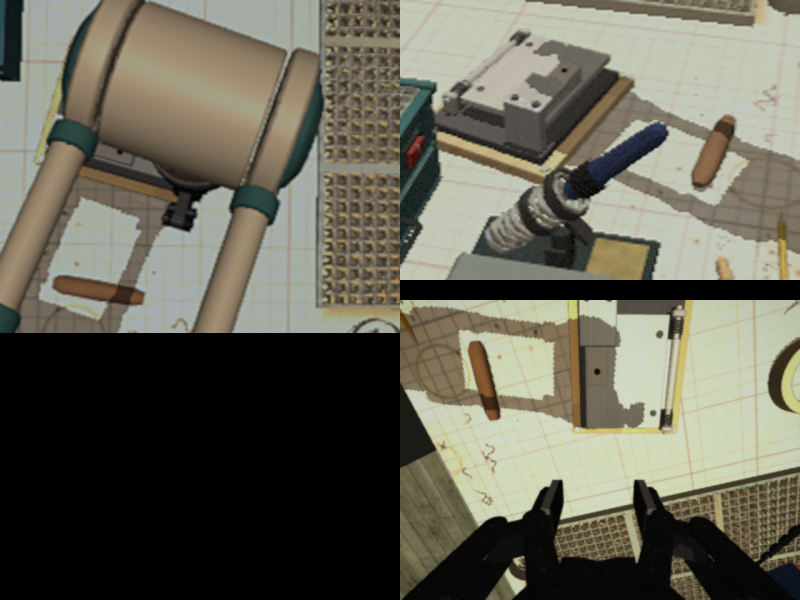

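The wrist view shows the block wedged under the keeper, with its rear hole at (597,371). The side view shows the plate level, and the fid hasn't moved.

Request:
{"fn": "apply_moves", "kwargs": {"steps": [0, 0, 0, 0, 0, 0, 0, 0, 0, 0, 0, 0, 0, 0, 0, 0]}}

```text
clock: 15.22
position: [0.5638, -0.1105, 0.1647]
ee_rot: [-0.001, 0.79, 0.612, -0.0]
contact_force: [0.3, -0.9, -1.0]
width: 0.0517
gripper_force: 0.0
```

```bash
python3 -c "
from rig import *
print(sign_off())"
```

```text
the job is handed in; nothing more can be done
None
```

The block is wedged under the keeper (centre at about board y +14 mm) and the plate stayed level after release; the highest plate load I read was about 15 N, the fid and tin were never touched, and the job was handed in at about 15 s.

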